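Seat the red-handled pallet in the three-ball nest

TASK

Take the pallet with the red handle and seat it in the three-ball nest on the black granite plate, its yellow stripe on the same side as the nest's yellow stripe. Lower it onto the balls, without dropping it from above, and press it down until both sprung rollers have snapped over its side edges and pulled it level and fully home, then let go. Leave the blue-handled pallet where it is.

Things in the scene. Friction and masses are not known exactly. Their poses are not given: they have to be found in the camera images.
- red_grip (a point): centre of the red handle (block 16 mm thick in x, 60 long in y, 54 tall) upright amid a loose bare aluminium pallet, 104 mm in x by 148 in y, 41 high, 0.4-0.85 kg. Point is 68 mm above the surface it stands on, 27 above pallet top. x points to its yellow-striped edge, z up. Edges at +-y are ridged, bevelled above and below. Below: three radial V-groove feet, 40 mm out, 21 deep, 36 wide, one at +x
- blue_grip (a point): centre of the blue handle of a second pallet, a bystander alike in all but colour; same sizes, point and axes as the red one. Leave it alone
- nest: three-ball nest fixed on a black granite plate 60 mm high. Dark steel base 130 mm in x, 264 in y, 14 thick; origin: middle of its underside; x points to its yellow stripe, z up. Three 24 mm oiled steel balls, tops 36 mm up, 40 mm out, one at +x, the others 120 deg either way. At +-y oiled brass rollers (20 mm dia, axis along x, centre 67 mm up, 73 out) pushed inward by springs from blue posts 90 mm high, 118 mm out
- home (a point): not a visible mark: where the centre of the red handle comes when home, 89 mm above the nest's underside on its middle axis, with the nest's axes. Lowered pallet meets the rollers 25-30 mm above this; press 5-15 N beyond its weight to spread them until 15 mm above; then they push on its upper bevels and pull it down with 10 N while the grooves centre it. Grooves catch balls up to 8 mm off

How it is judged:
By the outcome, as a careful person would: the job done as asked, in the order asked, and still so for the second after the job is handed in, with the robot touching nothing.
It also fails if it takes over 40 s, if anything falls off the work surface, if the arm or the gripper's body presses on something with over 40 N, if the wrist force passes 120 N, or if a joint passes its speed limit or range.

ROBOT

A 6-joint arm with a two-finger parallel gripper is mounted at the origin on the work surface. World frame = base frame: x ahead of the robot, y to its left, z up, the work surface at z = 0. Lengths are in m, angles in rad, forces in N, time in s.
With the tool pointing down it reaches from about 0.4 to 0.825 m from the base axis. Payload 7 kg.
Tool frame: the origin (TCP) lies on the centre line of the jaws, within the pads' length; the fingertips stand 11 mm ahead of it and the grasp point (between the pads) lies 8 mm behind it; z points along the fingers, y is the direction in which the jaws open and shut (so a half turn about z gives the same grasp; the last joint's range is limited). The gripper opens to 88 mm and grips with 3 to 60 N. Pads are 19 mm wide; open, the fingers measure 130 mm over their backs; the gripper's body (78 mm by 193 mm) begins 47 mm behind the grasp point.
Start: joints at [-0.85, 0.359, 0.012, 0, -1.224, -0.288], TCP at [0.283, -0.613, 0.238] pointing down, gripper open.
Joint ranges: [-3.07, 3.07], [-1.43, 2.12], [-1.02, 1.25], [-3.03, 1.67], [-3.05, -0], [-3.03, 3.03]. Speed limits (rad/s): [2.39, 2.39, 3.01, 3.14, 3.14, 3.14].

INTERFACE

Orientations are given as [roll, pitch, yaw] about the fixed x, y, z axes, in that order (R = Rz(yaw) Ry(pitch) Rx(roll)).
In Python, from station import * gives the robot as it stands.
- The arm moves only by the tool play_rows, never from a script. Its argument "targets" is a list of rows, each a list of 7 numbers: the turn, a rotation vector about the world's x, y, z in rad, then the shift along the world's x, y, z in m, then the opening, from 0 (shut) to 1 (fully open). A call has 1 to 12 rows; each row shifts and turns the pose as measured when the row begins; what a row does not reach is not made up. A row lasts 1/8 s, in which the tool goes at most 62.5 mm and 10.7 degrees, less where a joint would pass 70% of its speed; a pose out of reach is approached as far as the arm can. A call is refused whole if a number of a shift passes 0.0625 or a number of a turn 0.188, either way. A call with a gripper value outside its range is refused whole. The fingers move at their own pace and stop on an object; "grip_force" is the grip in N (left out, the last holds). Time passes only in rows, so rows that do not move let the fingers close. It gives the time, the measured TCP pose, the force and the opening at its end, in the units of the state.
- get_state(): the state, without advancing time (a new reading comes with each control period).
- grab_frame(name): name is "scene" or "top"; returns (picture, depth): 384x512x3 uint8, blue, green, red; 384x512 float32, m along the optical axis (not along the pixel's ray), 0 where there is no reading.
- camera_params(name): a dict with "camera_matrix" (3x3 intrinsics, pixels), "dist" ([k1, k2, p1, p2, k3] as OpenCV has them; the pictures are not rectified), "extrinsics" (4x4, takes a point from world to camera coordinates). Camera axes: x right, y up, looking along -z (the intrinsics and any distortion apply to the point x, -y, -z); pixel columns grow to the right and rows downward; lengths in m; the calibration is good to about 2 mm. A picture is of the moment at which its call begins. camera_params takes no time and is no camera call.
- job_done(): hands the job in, once; it reports no verdict.
The state is a dict: "t": time; "q": joint angles; "qd": joint speeds; "joint_efforts": joint torques, N m; "eef_pos": TCP position; "ee_rot": TCP orientation; "force": force on the tool from outside, world axes, zero at the start; "moment": the same for the moment, N m; "width": finger opening in m.
Only numpy, scipy, OpenCV 4.12 (cv2) and the standard library are available. Lean on these libraries where they do the work, as an engineer would, in place of code of your own. Each camera call takes 0.05 s, during which the arm holds its last target.

## Working session

There is one attempt and no reset: what is moved stays moved. The work goes in short steps, Python scripts to look and compute and a tool call to move; the robot and the scene stay as the last step left them, time stands still between calls to the robot, and variables do not carry over. Pictures are saved under pics/ and viewed, and the job is handed in when it is done.

Besides the shell and the picture viewer there is one more tool, called as name(argument=value, ...) on one line, values as JSON. play_rows: Moves the arm, as the interface text tells. Its arguments: {"type":"object","properties":{"targets":{"type":"array","items":{"type":"array","items":{"type":"number"}}},"grip_force":{"type":"number"}},"required":["targets"]}

```bash
mkdir -p pics; ls
python3 - <<'E'
from station import *
import cv2, numpy as np
s=get_state(); print({k:np.round(v,3).tolist() for k,v in s.items()})
for n in("scene","top"):
    im,d=grab_frame(n); cv2.imwrite(f"pics/{n}0.png",im); np.save(f"{n}0.npy",d)
    p=camera_params(n); print(n,{k:np.round(v,4).tolist() for k,v in p.items()})
E
```

```text
pics
{'t': 0.0, 'q': [-0.85, 0.359, 0.011, -0.0, -1.224, -0.288], 'qd': [-0.001, -0.002, -0.001, 0.002, 0.001, -0.001], 'joint_efforts': [-0.001, -58.272, 29.306, 6.997, 0.007, -0.0], 'eef_pos': [0.283, -0.612, 0.237], 'ee_rot': [3.14, -0.0, -2.709], 'force': [-0.544, -0.453, -0.43], 'moment': [-0.004, -0.069, -0.042], 'width': 0.088}
scene {'camera_matrix': [[483.2077, 0.0, 252.5122], [0.0, 483.2077, 189.1106], [0.0, 0.0, 1.0]], 'dist': [-0.1559, 0.0, 0.0, 0.0, 0.0], 'extrinsics': [[0.2837, 0.9589, 0.0013, -0.1292], [-0.8237, 0.243, 0.5123, 0.3635], [0.491, -0.1464, 0.8588, -1.5204], [0.0, 0.0, 0.0, 1.0]]}
top {'camera_matrix': [[399.6937, 0.0, 256.4793], [0.0, 399.6937, 190.3432], [0.0, 0.0, 1.0]], 'dist': [-0.0612, 0.0, 0.0, 0.0, 0.0], 'extrinsics': [[-0.0137, -0.9997, 0.0197, -0.0542], [0.9926, -0.0113, 0.1207, -0.5535], [-0.1205, 0.0212, 0.9925, -0.85], [0.0, 0.0, 0.0, 1.0]]}
```

View pics/scene0.png

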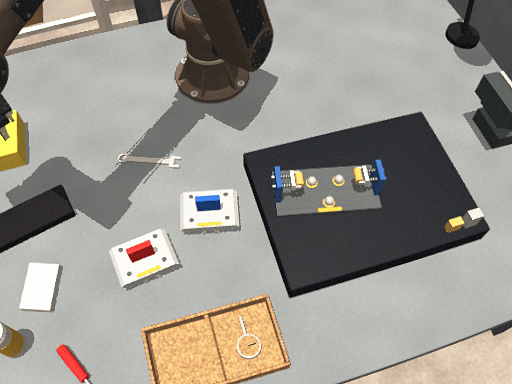

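View pics/top0.png

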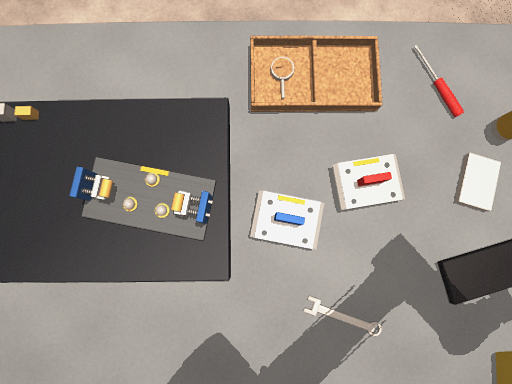

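The scene camera shows the red pallet at about (143,255), the blue one at (210,210), and the nest at (325,190) with its stripe at (330,209). In the top view, red is at (370,182) with its stripe at (366,161). The nest is at (148,198) with its stripe at (154,171). Next I'll measure.

```bash
cat > h.py <<'E'
from station import *
import cv2, numpy as np
def cloud(n,d):
    p=camera_params(n);K=np.array(p["camera_matrix"]);D=np.array(p["dist"]);E=np.array(p["extrinsics"])
    v,u=np.mgrid[0:384,0:512]
    uv=np.stack([u,v],-1).reshape(-1,1,2).astype(np.float64)
    xy=cv2.undistortPoints(uv,K,D).reshape(384,512,2)
    c=np.stack([xy[...,0]*d,-xy[...,1]*d,-d],-1)
    return (c-E[:3,3])@E[:3,:3]
def rect(P):
    (c,s,a)=cv2.minAreaRect((P[:,:2]*1000).astype(np.float32)); return np.round(c,1),np.round(s,1),round(a,1)
def masks(im):
    h=cv2.cvtColor(im,cv2.COLOR_BGR2HSV);H,S,V=[h[...,i].astype(int) for i in range(3)]
    return dict(red=((H<8)|(H>172))&(S>150)&(V>60),blue=(H>100)&(H<125)&(S>130)&(V>50),yel=(H>22)&(H<34)&(S>150)&(V>120))
E
python3 - <<'E'
from h import *
for n in("top","scene"):
    im=cv2.imread(f"pics/{n}0.png");d=np.load(f"{n}0.npy");W=cloud(n,d);m=masks(im)
    print(n)
    for k,mm in m.items():
        nc,l,st,_=cv2.connectedComponentsWithStats(mm.astype(np.uint8))
        for i in range(1,nc):
            if st[i,4]<25: continue
            P=W[(l==i)&(d>0)]
            if len(P)<10: continue
            z=np.percentile(P[:,2],90)
            T=P[abs(P[:,2]-z)<.008]
            print(k,st[i].tolist(),"z90",round(z,4),"mean",P.mean(0).round(4),"top rect",rect(T),T.mean(0).round(4))
    # pallets top
    for nm,b in dict(red=(0.05,0.0),blue=(0,0)).items(): pass
    M=(abs(W[...,2]-.041)<.01)&(d>0)&(W[...,0]>.3)
    nc,l,st,_=cv2.connectedComponentsWithStats(M.astype(np.uint8))
    for i in range(1,nc):
        if st[i,4]>500: print("h41",st[i].tolist(),rect(W[l==i]),np.median(W[l==i],0).round(4))
E
```

```text
top
red [434, 78, 30, 39, 449] z90 0.0261 mean [ 0.773  -0.5209  0.0207] top rect (array([ 774.4, -521.8]), array([97.7, 24.3]), 28.8) [ 0.7728 -0.5221  0.0232]
red [357, 172, 35, 14, 272] z90 0.0965 mean [ 0.5682 -0.3078  0.0889] top rect (array([ 569.9, -312.4]), array([15.4, 60.2]), 8.9) [ 0.5695 -0.3119  0.0948]
blue [70, 167, 27, 33, 416] z90 0.1503 mean [0.5589 0.2876 0.1339] top rect (array([560.3, 290.2]), array([14.8, 59.2]), 77.8) [0.5603 0.2893 0.1487]
blue [196, 191, 16, 32, 289] z90 0.1507 mean [0.5087 0.044  0.1413] top rect (array([509.3,  45.6]), array([13.6, 58.6]), 77.7) [0.5089 0.0454 0.1492]
blue [274, 212, 31, 13, 233] z90 0.0965 mean [ 0.4873 -0.1256  0.0939] top rect (array([ 487.4, -126.6]), array([58.5, 15.5]), 78.0) [ 0.4874 -0.1261  0.0946]
yel [353, 158, 26, 8, 98] z90 0.044 mean [ 0.6139 -0.3061  0.0418] top rect (array([ 613.8, -306.5]), array([ 8.8, 58.3]), 8.2) [ 0.6139 -0.3061  0.0418]
yel [141, 166, 28, 10, 125] z90 0.0761 mean [0.5929 0.1565 0.0742] top rect (array([592.8, 156.5]), array([58. ,  9.8]), 78.0) [0.5929 0.1565 0.0742]
yel [278, 195, 27,
[... 1909 characters left out ...]
5308 -0.1364  0.0417] top rect (array([ 531. , -135.9]), array([55.6,  9.1]), 78.8) [ 0.5308 -0.1364  0.0417]
yel [137, 265, 24, 12, 70] z90 0.045 mean [ 0.614  -0.3047  0.0422] top rect (array([ 614.6, -306. ]), array([ 8.8, 58.3]), 8.8) [ 0.614  -0.3046  0.0423]
h41 [243, 157, 246, 138, 694] (array([690.2, 174.9]), array([668.5, 318.9]), 53.7) [0.7598 0.1413 0.041 ]
h41 [180, 190, 59, 41, 1800] (array([ 489.6, -126.8]), array([147.6, 108.6]), 77.8) [ 0.5015 -0.1283  0.0412]
h41 [109, 228, 71, 59, 2114] (array([ 570.7, -312.6]), array([108.4, 150. ]), 8.4) [ 0.5828 -0.3091  0.0414]
h41 [141, 294, 149, 90, 1718] (array([ 829.9, -199.8]), array([301.6, 172.3]), 89.6) [ 0.7988 -0.1935  0.0438]
```

Red handle: centre (0.570, -0.3125), yaw about +8.7°. Nest: middle about (0.535, 0.168), yaw about -11.8°, and both stripes point roughly along +x. Sizes and heights match the spec. The tool needs +74° about z over the handle, so I'll move above it.

play_rows(targets=[[0,0,0.129,0.029,0.03,-0.005,1],[0,0,0.129,0.029,0.03,-0.005,1],[0,0,0.129,0.029,0.03,-0.005,1],[0,0,0.129,0.029,0.03,-0.005,1],[0,0,0.129,0.029,0.03,-0.005,1],[0,0,0.129,0.029,0.03,-0.005,1],[0,0,0.129,0.029,0.03,-0.005,1],[0,0,0.129,0.029,0.03,-0.005,1],[0,0,0.129,0.029,0.03,-0.005,1],[0,0,0.129,0.029,0.03,-0.005,1],[0,0,0,0,0,0,1]])

```text
t: 1.48
eef_pos: [0.5782, -0.3006, 0.1796]
ee_rot: [3.132, 0.002, -1.378]
force: [-1.1, -0.9, -0.5]
width: 0.0873
```

```bash
cat > tgt.py <<'E'
from h import *
from scipy.spatial.transform import Rotation as R
def delta(p,yawdeg):
    s=get_state();print("t",s["t"],"pos",np.round(s["eef_pos"],4),"F",np.round(s["force"],2),"M",np.round(s["moment"],2),"w",round(float(s["width"]),4),"rot",np.round(s["ee_rot"],4))
    t=R.from_euler('xyz',[np.pi,0,np.radians(yawdeg)]);c=R.from_euler('xyz',s["ee_rot"])
    print("d",np.round(np.array(p)-s["eef_pos"],4),"rv",np.round((t*c.inv()).as_rotvec(),4))
E
python3 -c "
from tgt import *
delta([.5703,-.3125,.060],-81.3)"
```

```text
t 1.475 pos [ 0.5782 -0.3006  0.1796] F [-1.12 -0.89 -0.46] M [-0.07  0.17 -0.02] w 0.0873 rot [ 3.1319e+00  2.1000e-03 -1.3783e+00]
d [-0.0079 -0.0119 -0.1196] rv [-0.0004 -0.0099 -0.0406]
```

play_rows(targets=[[0,-0.01,-0.04,-0.008,-0.012,0,1],[0,0,0,0,0,0,1],[0,0,0,0,0,0,1]])

```text
t: 1.85
eef_pos: [0.5682, -0.3143, 0.1791]
ee_rot: [3.141, 0.001, -1.424]
force: [-0.6, -0.6, -0.1]
width: 0.0878
```

```bash
python3 -c "
from tgt import *
delta([.5703,-.3125,.060],-81.3)
im,d=grab_frame('scene');cv2.imwrite('pics/s1.png',cv2.resize(im[180:320,80:280],None,fx=4,fy=4))
"
```

```text
t 1.85 pos [ 0.5682 -0.3143  0.1791] F [-0.59 -0.59 -0.11] M [-0.05  0.04  0.03] w 0.0878 rot [ 3.141e+00  8.000e-04 -1.424e+00]
d [ 0.0021  0.0018 -0.1191] rv [-0.0007 -0.0007  0.005 ]
```

View pics/s1.png

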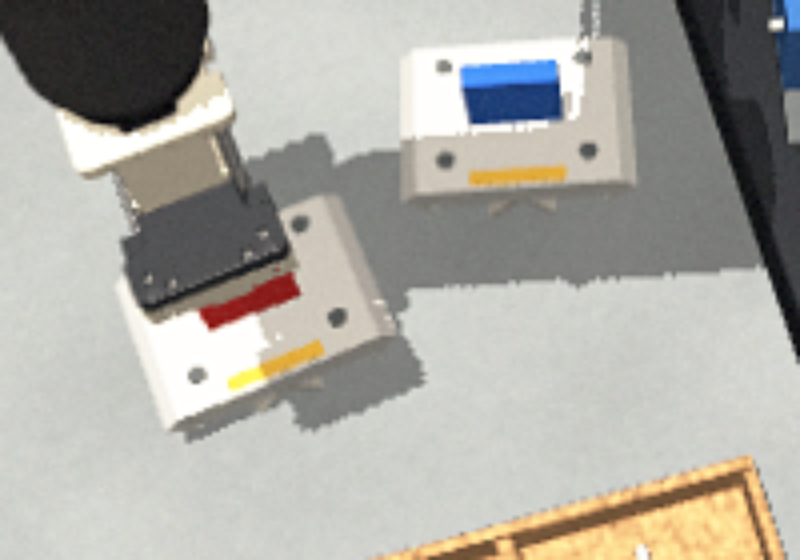

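The gripper is above the red handle and aligned with it (handle at crop (250,300), stripe at (275,365)). I'll descend with a small correction.

play_rows(targets=[[0,0,0.005,0.002,0.002,-0.02,1],[0,0,0,0,0,-0.025,1],[0,0,0,0,0,-0.025,1],[0,0,0,0,0,-0.02,1],[0,0,0,0,0,-0.012,1],[0,0,0,0,0,-0.005,1],[0,0,0,0,0,0,1]])

```text
t: 2.78
eef_pos: [0.57, -0.3152, 0.0719]
ee_rot: [-3.138, -0.002, -1.423]
force: [0.3, -0.7, -0.8]
width: 0.0876
```

```bash
python3 -c "
from tgt import *
delta([.5703,-.3125,.060],-81.3)
"
```

```text
t 2.775 pos [ 0.57   -0.3152  0.0719] F [ 0.26 -0.72 -0.82] M [ 0.    0.13 -0.01] w 0.0876 rot [-3.1377e+00 -1.6000e-03 -1.4231e+00]
d [ 0.0003  0.0027 -0.0119] rv [0.001  0.0041 0.0041]
```

play_rows(targets=[[0,0.004,0.004,0,0.002,-0.007,1],[0,0,0,0,0.001,-0.004,1],[0,0,0,0,0,0,1]])

```text
t: 3.15
eef_pos: [0.5709, -0.3122, 0.0617]
ee_rot: [-3.14, -0.002, -1.419]
force: [0.3, -0.2, 0.9]
width: 0.0876
```

```bash
python3 -c "
from tgt import *
delta([.5703,-.3125,.060],-81.3)
"
```

```text
t 3.15 pos [ 0.5709 -0.3122  0.0617] F [ 0.33 -0.18  0.93] M [ 0.03  0.08 -0.06] w 0.0876 rot [-3.1397e+00 -1.9000e-03 -1.4186e+00]
d [-0.0006 -0.0003 -0.0017] rv [ 0.0016  0.0021 -0.0004]
```

Good. I'll close with a firm grip.

play_rows(targets=[[0,0,0,0,0,0,0],[0,0,0,0,0,0,0],[0,0,0,0,0,0,0],[0,0,0,0,0,0,0],[0,0,0,0,0,0,0],[0,0,0,0,0,0,0]], grip_force=50)

```text
t: 3.9
eef_pos: [0.5713, -0.3123, 0.0624]
ee_rot: [-3.139, -0.002, -1.418]
force: [-0.4, -0.5, 0.5]
width: 0.0331
```

```bash
python3 -c "
from tgt import *
delta([.5703,-.3125,.060],-81.3)
"
```

```text
t 3.9 pos [ 0.5713 -0.3123  0.0624] F [-0.41 -0.48  0.49] M [0.02 0.1  0.03] w 0.0331 rot [-3.1387e+00 -2.4000e-03 -1.4185e+00]
d [-0.001  -0.0002 -0.0024] rv [ 0.002   0.0032 -0.0005]
```

play_rows(targets=[[0,0,0,0,0,0,0],[0,0,0,0,0,0,0],[0,0,0,0,0,0,0],[0,0,0,0,0,0,0]])

```text
t: 4.4
eef_pos: [0.571, -0.3123, 0.0624]
ee_rot: [-3.139, -0.002, -1.418]
force: [0.7, 0.4, 0.8]
width: 0.0161
```

```bash
python3 -c "
from tgt import *
delta([.5703,-.3125,.060],-81.3)
"
```

```text
t 4.4 pos [ 0.571  -0.3123  0.0624] F [0.69 0.39 0.8 ] M [ 0.03  0.26 -0.01] w 0.0161 rot [-3.1394e+00 -2.3000e-03 -1.4184e+00]
d [-0.0007 -0.0002 -0.0024] rv [ 0.0019  0.0025 -0.0006]
```

Gripped, width 16.1 mm. Lifting now.

play_rows(targets=[[0,0,0,0,0,0.01,0],[0,0,0,0,0,0.03,0],[0,0,0,0,0,0.035,0],[0,0,0,0,0,0.035,0],[0,0,0,0,0,0.035,0],[0,0,0,0,0,0.03,0],[0,0,0,0,0,0.02,0],[0,0,0,0,0,0,0],[0,0,0,0,0,0,0]])

```text
t: 5.52
eef_pos: [0.5629, -0.3079, 0.2559]
ee_rot: [3.129, 0.011, -1.422]
force: [-0.0, -0.5, -7.0]
width: 0.0157
```

```bash
python3 -c "
from tgt import *
delta([.5355,.168,.25],-101.8)
"
```

```text
t 5.525 pos [ 0.5629 -0.3079  0.2559] F [-0.05 -0.49 -6.96] M [-0.02  0.01 -0.04] w 0.0157 rot [ 3.1292  0.0105 -1.4221]
d [-0.0274  0.4759 -0.0059] rv [-0.0109 -0.0121 -0.3547]
```

play_rows(targets=[[0,0,-0.03,-0.002,0.03,0,0],[0,0,-0.03,-0.002,0.042,0,0],[0,0,-0.03,-0.002,0.045,0,0],[0,0,-0.03,-0.002,0.045,0,0],[0,0,-0.03,-0.002,0.045,0,0],[0,0,-0.03,-0.002,0.045,0,0],[0,0,-0.03,-0.002,0.045,0,0],[0,0,-0.03,-0.002,0.045,0,0],[0,0,-0.03,-0.002,0.045,0,0],[0,0,-0.03,-0.002,0.035,0,0],[0,0,-0.03,-0.002,0.02,0,0],[0,0,0,0,0,0,0]])

```text
t: 7.02
eef_pos: [0.5291, 0.1474, 0.2363]
ee_rot: [3.101, 0.008, -1.767]
force: [0.1, -0.9, -7.0]
width: 0.0154
```

```bash
python3 -c "
from tgt import *
delta([.5355,.168,.25],-101.8)
"
```

```text
t 7.025 pos [0.5291 0.1474 0.2363] F [ 0.15 -0.87 -7.03] M [-0.18 -0.16  0.01] w 0.0154 rot [ 3.1014  0.0077 -1.767 ]
d [0.0064 0.0206 0.0137] rv [-0.0156 -0.0379 -0.0099]
```

play_rows(targets=[[-0.015,-0.038,-0.01,0.006,0.02,0.004,0],[0,0,0,0,0,0,0],[0,0,0,0,0,0,0]])

```text
t: 7.4
eef_pos: [0.5336, 0.1657, 0.2371]
ee_rot: [3.138, -0.004, -1.777]
force: [-0.1, -0.2, -6.5]
width: 0.0157
```

Run:
```python
from tgt import *
delta([.5355,.168,.25],-101.8)
for n in("top","scene"):
    im=cv2.imread(f"pics/{n}0.png");d=np.load(f"{n}0.npy");W=cloud(n,d)
    x,y,z=W[...,0],W[...,1],W[...,2]
    r=np.hypot(x-.535,y-.168)
    M=(r<.056)&(z>.084)&(z<.105)&(d>0)
    nc,l,st,_=cv2.connectedComponentsWithStats(M.astype(np.uint8))
    C=[]
    for i in range(1,nc):
        if st[i,4]<15: continue
        P=W[l==i]
        # sphere fit radius 12mm
        from scipy.optimize import least_squares
        f=least_squares(lambda c:np.linalg.norm(P-c,axis=1)-.012,P.mean(0)-[0,0,.008],loss='soft_l1',f_scale=.001)
        print(n,st[i,4],P.mean(0).round(4),"c",f.x.round(4)); C.append(f.x)
    C=np.array(C)
    if len(C)==3:
        m=C.mean(0);print("mean",m.round(4),"r",np.hypot(*(C-m)[:,:2].T).round(4),"ang",np.degrees(np.arctan2(C[:,1]-m[1],C[:,0]-m[0])).round(1))
for n in("scene","top"):
    im,d=grab_frame(n);cv2.imwrite(f"pics/{n}2.png",im);np.save(f"{n}2.npy",d)
cv2.imwrite("pics/s2c.png",cv2.resize(cv2.imread("pics/scene2.png")[80:260,220:440],None,fx=3.3,fy=3.3))
```

```text
t 7.4 pos [0.5336 0.1657 0.2371] F [-0.12 -0.17 -6.46] M [ 0.07  0.07 -0.02] w 0.0157 rot [ 3.1377 -0.004  -1.7768]
d [0.0019 0.0023 0.0129] rv [ 0.0031 -0.0046  0.    ]
top 97 [0.5729 0.1589 0.0912] c [0.5745 0.1605 0.0832]
top 110 [0.5213 0.2041 0.091 ] c [0.5221 0.2059 0.0834]
top 105 [0.5074 0.1376 0.0916] c [0.508  0.1393 0.0835]
mean [0.5349 0.1686 0.0834] r [0.0404 0.0395 0.0397] ang [ -11.6  108.9 -132.6]
scene 64 [0.5275 0.2057 0.0919] c [0.524  0.2079 0.0846]
scene 63 [0.5133 0.1375 0.0918] c [0.5109 0.1386 0.084 ]
scene 66 [0.5785 0.1597 0.0916] c [0.5763 0.1613 0.0836]
mean [0.5371 0.1692 0.0841] r [0.0408 0.0403 0.04  ] ang [ 108.7 -130.5  -11.5]
```

View pics/s2c.png

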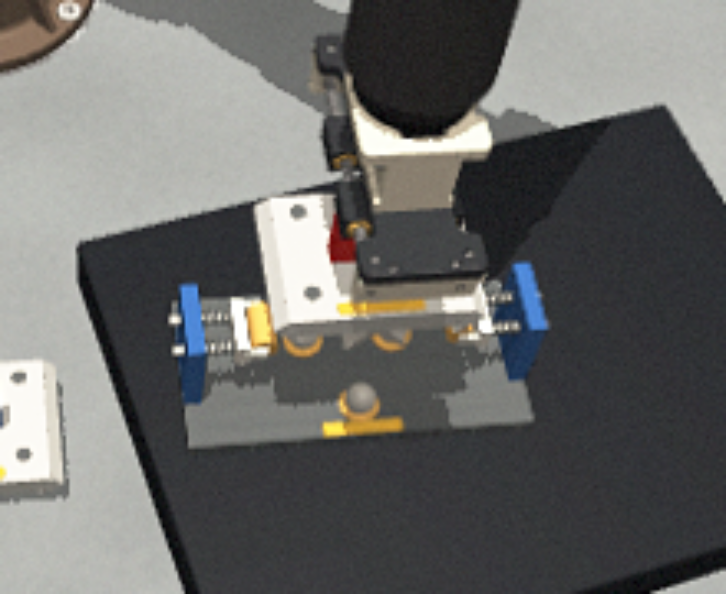

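View pics/top2.png

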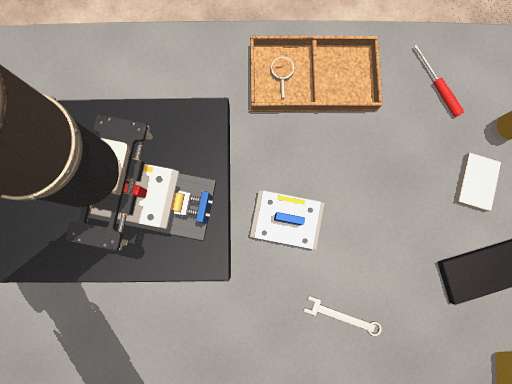

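The pallet hangs over the nest with its stripe on the nest's stripe side (crop (385,307) against (362,428)). The blue pallet hasn't moved. Sphere fits put the nest at (0.536, 0.1688), yaw -11.6°. I'll descend to just above the rollers.

play_rows(targets=[[0.003,-0.005,0,0.003,0.003,-0.005,0],[0,0,0,0,0,-0.015,0],[0,0,0,0,0,-0.018,0],[0,0,0,0,0,-0.01,0],[0,0,0,0,0,0,0],[0,0,0,0,0,0,0]])

```text
t: 8.25
eef_pos: [0.5368, 0.1672, 0.1852]
ee_rot: [3.141, -0.0, -1.779]
force: [0.7, 0.5, -6.2]
width: 0.0158
```

```bash
python3 -c "
from tgt import *
delta([.536,.1687,.1434],-101.7)
"
```

```text
t 8.25 pos [0.5368 0.1672 0.1852] F [ 0.73  0.52 -6.22] M [0.03 0.06 0.03] w 0.0158 rot [ 3.1412e+00 -4.0000e-04 -1.7794e+00]
d [-0.0008  0.0015 -0.0418] rv [ 0.0003 -0.0005  0.0044]
```

Next I'll ease down in small steps and watch the force.

play_rows(targets=[[0,0,0.004,-0.001,0.0015,-0.004,0],[0,0,0,0,0,-0.004,0],[0,0,0,0,0,-0.004,0],[0,0,0,0,0,0,0]])

```text
t: 8.75
eef_pos: [0.5364, 0.1693, 0.1738]
ee_rot: [-3.14, 0.001, -1.775]
force: [0.8, 0.1, -7.4]
width: 0.0159
```

```bash
python3 -c "
from tgt import *
delta([.536,.1687,.1434],-101.7)
"
```

```text
t 8.75 pos [0.5364 0.1693 0.1738] F [ 0.76  0.11 -7.36] M [-0.01  0.09 -0.06] w 0.0159 rot [-3.1401e+00  1.4000e-03 -1.7748e+00]
d [-0.0004 -0.0006 -0.0304] rv [-0.0011  0.0018 -0.0002]
```

play_rows(targets=[[0,0.002,0,0,0,-0.003,0],[0,0,0,0,0,-0.003,0],[0,0,0,0,0,-0.003,0]])

```text
t: 9.12
eef_pos: [0.5369, 0.17, 0.1681]
ee_rot: [-3.14, 0.003, -1.774]
force: [-6.6, 0.8, 8.2]
width: 0.0158
```

```bash
python3 -c "
from tgt import *
delta([.536,.1687,.1434],-101.7)
"
```

```text
t 9.125 pos [0.5369 0.17   0.1681] F [-6.63  0.83  8.2 ] M [0.4  2.73 0.01] w 0.0158 rot [-3.1398e+00  2.9000e-03 -1.7736e+00]
d [-0.0009 -0.0013 -0.0247] rv [-0.0025  0.0023 -0.0014]
```

There's a sideways force (Fx -6.6 N) and a moment I didn't expect. I'll look before pressing on.

```bash
python3 -c "
from tgt import *
for n,b in (('scene',(100,230,250,410)),('top',(100,290,50,250))):
    im,d=grab_frame(n);np.save(n+'3.npy',d);cv2.imwrite('pics/'+n+'3f.png',im);cv2.imwrite('pics/'+n+'3.png',cv2.resize(im[b[0]:b[1],b[2]:b[3]],None,fx=3.1 if n=='top' else 4.5,fy=3.1 if n=='top' else 4.5,interpolation=cv2.INTER_CUBIC))
delta([.536,.1687,.1434],-101.7)
"
```

```text
t 9.225 pos [0.5369 0.17   0.168 ] F [-4.56  0.76  5.76] M [ 0.34  2.3  -0.03] w 0.0158 rot [-3.1399e+00  2.9000e-03 -1.7737e+00]
d [-0.0009 -0.0013 -0.0246] rv [-0.0025  0.0023 -0.0013]
```

View pics/scene3.png

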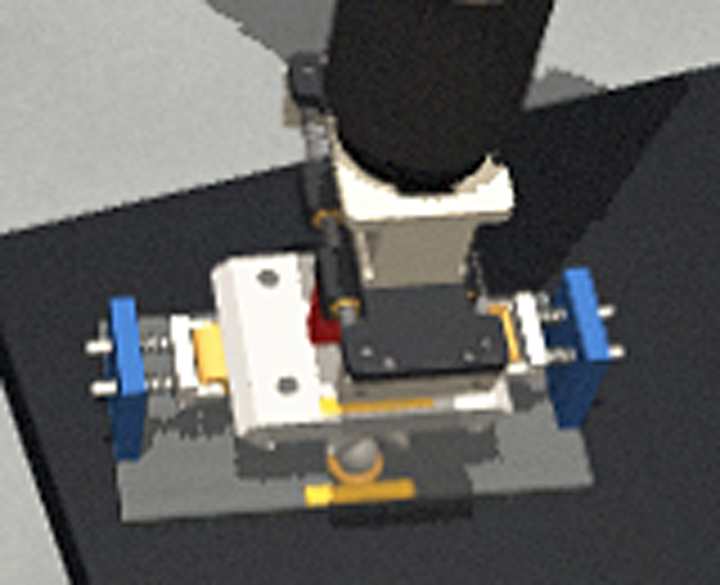

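View pics/top3.png

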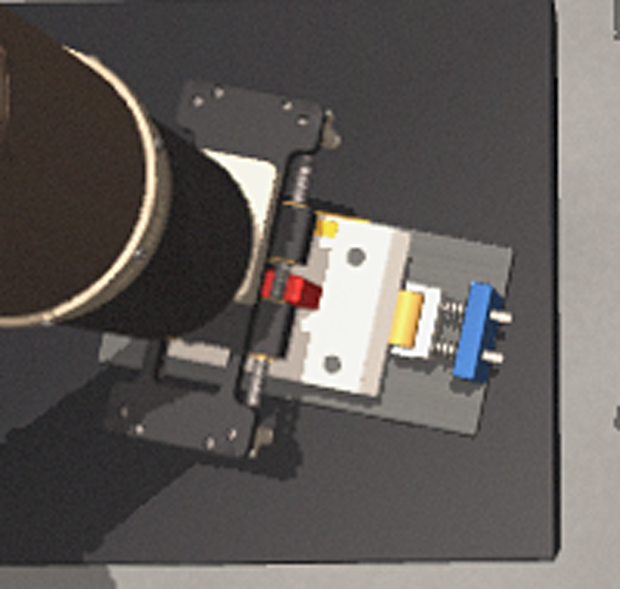

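The view shows the pallet centred between the rollers, with nothing touching the gripper body. I'll check the pallet's actual height and tilt from depth.

```bash
cat > pal.py <<'E'
from h import *
def chk(n,i,zr):
    im=cv2.imread(f"pics/{n}{i}.png");d=np.load(f"{n}{i[0]}.npy");W=cloud(n,d)
    x,y,z=W[...,0],W[...,1],W[...,2]
    c,s=np.cos(np.radians(-11.7)),np.sin(np.radians(-11.7))
    u=(x-.536)*c+(y-.1688)*s; v=-(x-.536)*s+(y-.1688)*c
    im=im.astype(int)
    M=(abs(u)<.054)&(abs(v)<.073)&(z>zr-.012)&(z<zr+.012)&(im.min(-1)>120)&(d>0)
    A=np.c_[u[M],v[M],np.ones(M.sum())]
    b=z[M]
    for _ in range(5):
        k=np.linalg.lstsq(A,b,rcond=None)[0];r=abs(A@k-b);g=r<.003;A,b=A[g],b[g]
    print(n,M.sum(),len(b),"z0",k[2].round(4),"slope u,v deg",np.degrees(k[:2]).round(2),"u",np.percentile(A[:,0],[1,50,99]).round(4),"v",np.percentile(A[:,1],[1,50,99]).round(4))
    yl=masks(im.astype(np.uint8))["yel"]&(d>0)&(abs(v)<.05)&(u>.02)&(u<.06)&(abs(z-zr)<.012)
    if yl.sum(): print("stripe u,v,z",u[yl].mean().round(4),v[yl].mean().round(4),z[yl].mean().round(4),yl.sum())
E
python3 -c "
from pal import *
chk('scene','3f',.1466);chk('top','3f',.1466)
W=cloud('scene',np.load('scene3.npy'))
"
```

```text
scene 886 632 z0 0.1469 slope u,v deg [0.25 0.6 ] u [-0.0499  0.0093  0.0535] v [-0.0673 -0.0407  0.0617]
stripe u,v,z 0.0438 -0.0236 0.1471 7
top 1659 1334 z0 0.1466 slope u,v deg [0.3  1.14] u [-0.0518 -0.0057  0.051 ] v [-0.0674 -0.04    0.0482]
stripe u,v,z 0.0444 -0.0243 0.1468 19
```

The pallet is where it should be: top at 0.1467 (expected 0.1466), no slip, tilt about 1° or less. The load is from the rollers, with friction along their axes. I'll ease back in x and keep pressing.

play_rows(targets=[[0,0,0,-0.001,-0.001,-0.003,0],[0,0,0,0,0,-0.003,0],[0,0,0,0,0,-0.003,0]])

```text
t: 9.6
eef_pos: [0.5371, 0.1702, 0.1639]
ee_rot: [-3.135, 0.007, -1.772]
force: [-7.0, 0.3, 4.7]
width: 0.0154
```

```bash
python3 -c "
from tgt import *
delta([.536,.1687,.1434],-101.7)
"
```

```text
t 9.6 pos [0.5371 0.1702 0.1639] F [-6.98  0.25  4.72] M [0.45 2.6  0.01] w 0.0154 rot [-3.1353  0.007  -1.7722]
d [-0.0011 -0.0015 -0.0205] rv [-0.0056  0.0076 -0.0028]
```

play_rows(targets=[[-0.006,0.008,-0.002,-0.002,-0.002,-0.003,0],[0,0.004,0,-0.001,-0.001,-0.003,0],[0,0,0,0,0,0,0]])

```text
t: 9.98
eef_pos: [0.5367, 0.1683, 0.1597]
ee_rot: [-3.141, 0.002, -1.773]
force: [1.0, 0.2, -4.3]
width: 0.0159
```

```bash
python3 -c "
from tgt import *
delta([.536,.1687,.1434],-101.7)
"
```

```text
t 9.975 pos [0.5367 0.1683 0.1597] F [ 0.97  0.18 -4.32] M [ 0.25 -0.25  0.03] w 0.0159 rot [-3.1407e+00  2.5000e-03 -1.7732e+00]
d [-0.0007  0.0004 -0.0163] rv [-0.0022  0.0014 -0.0018]
```

play_rows(targets=[[-0.002,0.001,-0.002,-0.001,0,-0.003,0],[0,0,0,0,0,-0.004,0],[0,0,0,0,0,-0.003,0]])

```text
t: 10.35
eef_pos: [0.5348, 0.1678, 0.145]
ee_rot: [3.139, -0.001, -1.777]
force: [1.2, 5.9, -5.5]
width: 0.0156
```

```bash
python3 -c "
from tgt import *
delta([.536,.1687,.1434],-101.7)
"
```

```text
t 10.35 pos [0.5348 0.1678 0.145 ] F [ 1.25  5.92 -5.5 ] M [ 3.01 -0.91  0.07] w 0.0156 rot [ 3.1387e+00 -1.4000e-03 -1.7772e+00]
d [ 0.0012  0.0009 -0.0016] rv [ 0.0008 -0.0031  0.0022]
```

Snapped over and within about 1.6 mm of home. A final gentle press.

play_rows(targets=[[0,0,0,0.001,0.001,-0.003,0],[0,0,0,0,0,-0.002,0],[0,0,0,0,0,0,0]])

```text
t: 10.72
eef_pos: [0.536, 0.1693, 0.1435]
ee_rot: [3.14, -0.002, -1.775]
force: [4.2, 0.1, -11.5]
width: 0.0159
```

```bash
python3 -c "
from tgt import *
delta([.536,.1687,.1434],-101.7)
for n in ('scene','top'):
    im,d=grab_frame(n);np.save(n+'4.npy',d);cv2.imwrite('pics/'+n+'4.png',im)
from pal import *
chk('scene','4',.128);chk('top','4',.128)
"
```

```text
t 10.725 pos [0.536  0.1693 0.1435] F [  4.19   0.08 -11.46] M [ 0.19 -1.54 -0.  ] w 0.0159 rot [ 3.140e+00 -2.000e-03 -1.775e+00]
d [ 0.     -0.0006 -0.0001] rv [ 0.0016 -0.002   0.0001]
scene 765 603 z0 0.1228 slope u,v deg [-0.17  0.28] u [-0.0503  0.0115  0.0533] v [-0.0671 -0.0421  0.0601]
stripe u,v,z 0.0433 -0.0246 0.1228 6
top 1384 1258 z0 0.1218 slope u,v deg [-0.07  0.15] u [-0.0528 -0.0102  0.0502] v [-0.0672 -0.0405  0.0498]
stripe u,v,z 0.0439 -0.025 0.122 19
```

play_rows(targets=[[0,0,0,0,0,-0.002,0],[0,0,0,0,0,-0.003,0],[0,0,0,0,0,-0.003,0]])

```text
t: 11.2
eef_pos: [0.5362, 0.1694, 0.1432]
ee_rot: [-3.14, -0.002, -1.773]
force: [-11.0, 1.0, 25.2]
width: 0.0158
```

```bash
python3 -c "
from tgt import *
delta([.536,.1687,.1434],-101.7)
"
```

```text
t 11.2 pos [0.5362 0.1694 0.1432] F [-11.04   0.97  25.17] M [ 0.17  4.89 -0.15] w 0.0158 rot [-3.1403e+00 -1.9000e-03 -1.7726e+00]
d [-0.0002 -0.0007  0.0002] rv [ 0.0021  0.0008 -0.0024]
```

It bottoms out: 25 N with no travel. Relaxing, then releasing.

play_rows(targets=[[0,0,0,0,0,0,0],[0,0,0,0,0,0,0],[0,0,0,0,0,0,0.6],[0,0,0,0,0,0,0.6],[0,0,0,0,0,0,0.6],[0,0,0,0,0,0,0.6],[0,0,0,0,0,0,0.6],[0,0,0,0,0,0,0.6]])

```text
t: 12.2
eef_pos: [0.5361, 0.1689, 0.143]
ee_rot: [-3.141, -0.003, -1.773]
force: [0.0, 0.1, 0.4]
width: 0.0526
```

```bash
python3 -c "
from tgt import *
delta([.536,.1687,.1434],-101.7)
"
```

```text
t 12.2 pos [0.5361 0.1689 0.143 ] F [0.04 0.06 0.35] M [ 0.06  0.08 -0.  ] w 0.0526 rot [-3.1408e+00 -3.1000e-03 -1.7729e+00]
d [-0.0001 -0.0002  0.0004] rv [ 0.0032  0.0002 -0.0021]
```

Released, and the force reads zero. Straight up, then back out of the view.

play_rows(targets=[[0,0,0,0,0,0.015,0.6],[0,0,0,0,0,0.025,0.6],[0,0,0,0,0,0.035,0.6],[0,0,0,0,0,0.04,0.6],[0,0,0,0,0,0.04,0.6],[0,0,0,0,-0.03,0.01,0.6],[0,0,0,0,-0.045,0,0.6],[0,0,0,0,-0.045,0,0.6],[0,0,0,0,-0.045,0,0.6],[0,0,0,0,-0.04,0,0.6],[0,0,0,0,-0.03,0,0.6],[0,0,0,0,0,0,0.6]])

```text
t: 13.7
eef_pos: [0.535, -0.0739, 0.3284]
ee_rot: [-3.128, 0.002, -1.77]
force: [-0.1, -0.3, -0.3]
width: 0.0522
```

play_rows(targets=[[0,0,0,0,-0.045,0.01,0.6],[0,0,0,0,-0.045,0.01,0.6],[0,0,0,0,-0.045,0.01,0.6],[0,0,0,0,-0.03,0,0.6],[0,0,0,0,0,0,0.6],[0,0,0,0,0,0,0.6]])

```text
t: 14.45
eef_pos: [0.5351, -0.2406, 0.3646]
ee_rot: [-3.123, 0.003, -1.767]
force: [0.5, -0.5, -0.5]
width: 0.0523
```

```bash
python3 -c "
from tgt import *
delta([.536,.1687,.1434],-101.7)
for n in ('scene','top'):
    im,d=grab_frame(n);np.save(n+'5.npy',d);cv2.imwrite('pics/'+n+'5.png',im)
    W=cloud(n,d);m=masks(im)
    for k in('red','blue'):
        P=W[m[k]&(d>0)&(W[...,0]>.4)&(W[...,0]<.65)&(W[...,2]>.07)]
        for lo,hi,nm in((.165,.19,'redtop'),(.085,.1,'bluetop'),(.14,.155,'posts')):
            Q=P[(P[:,2]>lo)&(P[:,2]<hi)]
            if len(Q)>20: print(n,k,nm,len(Q),rect(Q),Q.mean(0).round(4))
from pal import *
chk('scene','5',.122);chk('top','5',.122)
cv2.imwrite('pics/s5c.png',cv2.resize(cv2.imread('pics/scene5.png')[120:250,240:410],None,fx=4.5,fy=4.5,interpolation=cv2.INTER_CUBIC))
"
```

```text
t 14.45 pos [ 0.5351 -0.2406  0.3646] F [ 0.46 -0.49 -0.5 ] M [0.04 0.12 0.01] w 0.0523 rot [-3.1229e+00  2.5000e-03 -1.7667e+00]
d [ 0.0009  0.4093 -0.2212] rv [ 0.0013  0.0188 -0.0083]
scene red redtop 194 (array([537.9, 167.3]), array([58. , 19.3]), 79.2) [0.5393 0.1663 0.1749]
scene red posts 81 (array([543.5, 164.8]), array([57.3, 11.6]), 68.6) [0.5435 0.1648 0.1479]
scene blue bluetop 235 (array([518.8,  71.6]), array([458.2,  60.7]), 77.6) [ 0.5103 -0.0394  0.0934]
scene blue posts 269 (array([537.5, 167.6]), array([262.7,  61.4]), 78.2) [0.5382 0.1618 0.149 ]
top red redtop 81 (array([538.2, 186.5]), array([20.7, 14.8]), 78.3) [0.5383 0.1868 0.1755]
top blue bluetop 38 (array([558.8, 283.7]), array([ 2.4, 55.1]), 78.1) [0.5577 0.2839 0.0935]
top blue posts 246 (array([560.2, 289.5]), array([14.9, 59.4]), 78.3) [0.5603 0.289  0.1482]
scene 1556 1256 z0 0.1223 slope u,v deg [0.   0.05] u [-0.051   0.0132  0.0526] v [-0.0661 -0.0073  0.0657]
stripe u,v,z 0.0436 0.0004 0.123 55
top 1036 913 z0 0.1224 slope u,v deg [ 0.17 -0.93] u [-0.0528 -0.0121  0.0501] v [0.0211 0.0471 0.0671]
```

View pics/s5c.png

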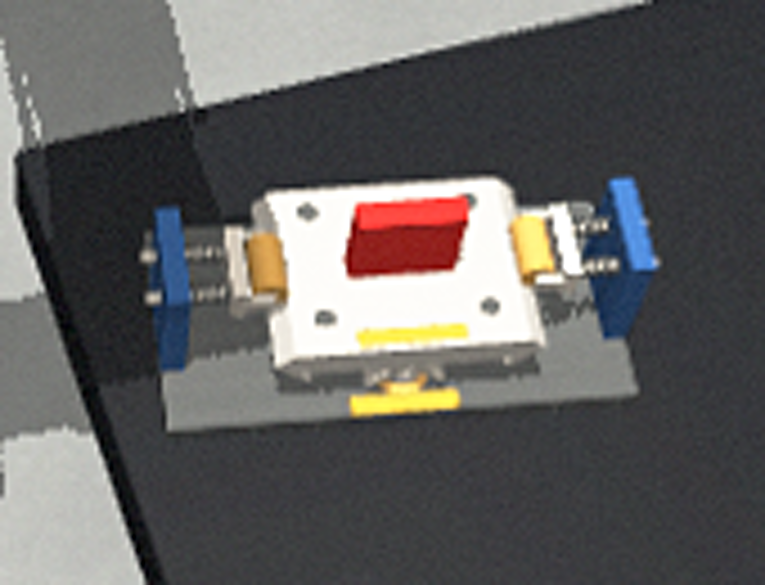

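View pics/top5.png

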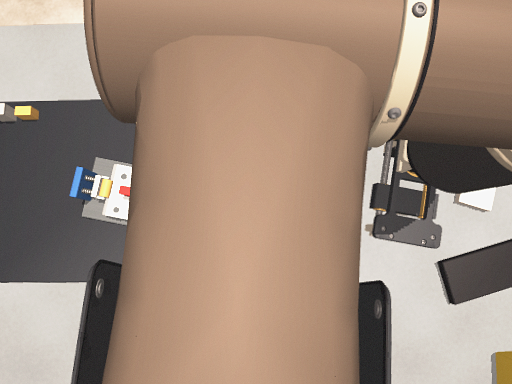

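Seated: both rollers lie over the bevels (crop (265,265) and (532,247)), and the stripe is next to the nest's stripe. Depth gives a tilt of about 0.05° and the top at 0.1223 (home is 0.122). One quick check that blue is unmoved, then I'll hand in.

```bash
python3 -c "
from h import *
for f in('0','5'):
    im=cv2.imread('pics/scene%s.png'%f);d=np.load('scene%s.npy'%f);W=cloud('scene',d)
    m=masks(im)['blue']&(W[...,1]<-.05)&(W[...,2]>.085)&(W[...,2]<.11)&(W[...,0]>.4)
    print(f,m.sum(),rect(W[m]),W[m].mean(0).round(4))
s=get_state();print(np.abs(s['qd']).max())
print(job_done())
"
```

```text
0 169 (array([ 490. , -126.8]), array([58.7, 18.5]), 75.9) [ 0.4918 -0.1267  0.0939]
5 172 (array([ 490.5, -126.8]), array([58.5, 17.8]), 77.9) [ 0.4921 -0.127   0.094 ]
0.005978047378198752
the job is handed in; nothing more can be done
None
```

The red pallet is seated home in the three-ball nest with its yellow stripe on the nest's stripe side, and the job is handed in at about 14.5 s of the 40 s allowed. I lowered it onto the rollers, pressed until they snapped over the side edges, and confirmed it had bottomed (about 25 N with no further travel). Then I let go and moved the arm clear.

**Final checks (scene camera):**
- **Seating:** the pallet's top is at z = 0.1223 m against 0.122 expected, tilted only about 0.05°. Both rollers sit over the upper bevels.
- **Blue pallet:** unmoved to within 0.5 mm.
- **Robot:** the tool force was near zero after release, and the robot touches nothing.

**Disagreements:**
- **Sideways force:** Fx of about -7 N with a moment appeared during roller contact. I put it down to friction along the roller axes; it went after small corrections to the pose. It returned at about -11 N during the final press, and was zero on release.
- **Top camera:** the arm covered most of the pallet in its last picture. Its height agreed (0.1224 m), but its tilt reading of about 0.9°, from a partial patch, did not match the scene camera, so I discounted it.

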